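# Refit monitor boards to battery modules

## Robot

A 6-joint arm with a two-finger parallel gripper is mounted at the origin on the work surface. World frame = base frame: x ahead of the robot, y to its left, z up, the work surface at z = 0. Lengths are in m, angles in rad, forces in N, time in s.
With the tool pointing down it reaches from about 0.275 to 0.825 m from the base axis. Payload 4.9 kg.
Tool frame: the origin (TCP) lies midway between the tips of the shut fingers; the grasp point (between the pads) lies 19 mm behind it (bot.grip_depth is the distance from the TCP to the grasp point, in m); y points along the fingers, x is the direction in which the jaws open and shut, and the axes are right-handed (so a half turn about y gives the same grasp; the last joint's range is limited). The gripper opens to 85 mm and grips with 20 to 120 N. Pads are 22 mm wide; open, the fingers measure 114 mm over their backs; the gripper's body (76 mm by 85 mm) begins 54 mm behind the grasp point. The pads swing forward as they close: fully open they stand 13 mm farther back than shut.
Start: joints at [-1.394, 0.326, -0.193, 1.052, 0, 1.437], TCP at [0.168, -0.524, 0.231] pointing down, gripper open.
Joint ranges: [-2.65, 2.65], [-0.97, 1.79], [-1.3, 1.35], [-1.93, 2.1], [-1.47, 1.37], [-3.14, 3.14]. Speed limits (rad/s): [2.57, 2.57, 3.14, 3.14, 3.14, 3.14].

## Interface

Orientations are given as a unit quaternion [w, x, y, z].
In Python, from cell import bot gives the robot as it stands. Calls block until the motion is done:
- bot.move_pose(position, orientation): joint-space move of the TCP to a pose.
- bot.move_linear(position, speed=0.15, rotation=None, until_force=None): straight line of the TCP; rotation=None keeps the orientation; speed is the mean speed in m/s. With until_force (N) it stops when the force on the tool has changed by that much, and returns True; else False.
- bot.goto_joints(angles): joint-space move.
- bot.set_gripper(opening, grasp_force=None): opening from 0.0 (shut) to 1.0 (fully open); grasp_force is the grip in N (None keeps the last); returns when the fingers have stopped.
- bot.wait(seconds).
- bot.solve_ik(position, orientation): joint angles nearest the present ones, or None.
- bot.camera(name): name is "scene" or "side" or "wrist"; returns the picture (400x640x3 uint8, red, green, blue); there is no depth.
- bot.calibration(name): a dict with "mtx" (3x3 intrinsics, pixels), "extrinsics" (4x4, takes a point from world to camera coordinates); the wrist camera has in their place "hand_eye" (4x4, takes a point from camera to tool coordinates, whose origin is the TCP and whose axes are the tool frame's). Camera axes: x right, y down, z forward; pixel columns grow to the right and rows downward; lengths in m; the calibration is good to about 2 mm. A picture is of the moment at which its call begins: read the wrist's pose just before it. calibration takes no time and is no camera call.
A pose or a line that the arm cannot do raises bot.PlanningError and nothing moves.
- bot.close_job(): hands the job in, once; it reports no verdict.
Trained networks look in the newest picture that a camera, given by its name, has taken for a name from the list of things; names that differ only in an ending like _2 or _b are one class to them, and where a whole thing is asked for, a point or a joint stands for the part that bears it (a point fixed in the world has none). Each returns a list of dicts, best first, with "confidence" (0 to 1); they miss things now and then, are a little off and sometimes report something else, mostly with a low value. They report only what shows in the picture. A call takes as long as a camera call.
- bot.search_frame(camera, thing): "bbox" ([left, top, width, height] in pixels, round what is visible of it).
Readings, each from a call of its own:
- bot.read_clock(): time.
- bot.read_joint_positions(): joint angles.
- bot.read_joint_vel(): joint speeds.
- bot.read_joint_efforts(): joint torques, N m.
- bot.read_position(): TCP position.
- bot.read_tool_rot(): TCP orientation.
- bot.read_ft_force(): force on the tool from outside, world axes, zero at the start.
- bot.read_moment(): the same for the moment, N m.
- bot.read_gripper_width(): opening from 0.0 (shut) to 1.0 (fully open).
Only numpy, scipy, OpenCV 4.12 (cv2) and the standard library are available. Lean on these libraries where they do the work, as an engineer would, in place of code of your own. Each camera call takes 0.05 s, during which the arm holds its last target.

## Task

First press the isolator knob down, turn it clockwise from the green dot to the orange dot (service) and let it spring up; only while it stands at service may a board be touched. Then fit every circuit board lying on the mat to the battery module of its own colour: set it over the four snap standoffs and press it down evenly until all four have clicked and it lies flat. When all are fitted, press the knob and turn it back to the green dot (live), sprung up again, and leave the meter and the screwdriver where they are.

Things in the scene. Friction and masses are not known exactly. Their poses are not given: they have to be found in the camera images.
- board_blue: loose green circuit board, 106 x 66 x 4 mm, 120 g, with a blue block (50 along x, 28 along y, 30 mm tall; centred, so its top is 34 mm above the underside) to grip or press on. Origin: centre of the board's underside; x along its length, z up. Four 12 mm holes at (+-40, +-22) mm. It fits either way round (half-turn symmetric). Lies flat on the 2 mm mat at the start; may be absent.
- board_yellow: loose green circuit board, 106 x 66 x 4 mm, 120 g, with a yellow block (50 along x, 28 along y, 30 mm tall; centred, so its top is 34 mm above the underside) to grip or press on. Origin: centre of the board's underside; x along its length, z up. Four 12 mm holes at (+-40, +-22) mm. It fits either way round (half-turn symmetric). Lies flat on the 2 mm mat at the start; may be absent.
- board_red: loose green circuit board, 106 x 66 x 4 mm, 120 g, with a red block (50 along x, 28 along y, 30 mm tall; centred, so its top is 34 mm above the underside) to grip or press on. Origin: centre of the board's underside; x along its length, z up. Four 12 mm holes at (+-40, +-22) mm. It fits either way round (half-turn symmetric). Lies flat on the 2 mm mat at the start; may be absent.
- board_pink: loose green circuit board, 106 x 66 x 4 mm, 120 g, with a pink block (50 along x, 28 along y, 30 mm tall; centred, so its top is 34 mm above the underside) to grip or press on. Origin: centre of the board's underside; x along its length, z up. Four 12 mm holes at (+-40, +-22) mm. It fits either way round (half-turn symmetric). Lies flat on the 2 mm mat at the start; may be absent.
- module_blue: fixed dark battery module 130 x 84 x 40 mm, a blue bar on the top of each end plate. Origin: centre of its underside; x along its length, z up. On it four white snap standoffs at (+-40, +-22) mm: a 16 mm wide shoulder up to 52 mm above that origin, on it a pin 10 mm across, its tapered tip at 73 mm, with a sprung catch on the pin's side that faces the module's end.
- seat_blue (a point): where the underside centre of the blue board lies when home on module_blue: 52 mm above its origin, axes as the module's. Set over the pins, a board first rests on the catches 8 to 13 mm higher; pressed in the middle (10 to 20 N) the catches give way, snap out over it, and it lies flat on the shoulders. A corner not clicked stands 6 mm or more high.
- module_yellow: fixed dark battery module 130 x 84 x 40 mm, a yellow bar on the top of each end plate. Origin: centre of its underside; x along its length, z up. On it four white snap standoffs at (+-40, +-22) mm: a 16 mm wide shoulder up to 52 mm above that origin, on it a pin 10 mm across, its tapered tip at 73 mm, with a sprung catch on the pin's side that faces the module's end.
- seat_yellow (a point): where the underside centre of the yellow board lies when home on module_yellow: 52 mm above its origin, axes as the module's. Set over the pins, a board first rests on the catches 8 to 13 mm higher; pressed in the middle (10 to 20 N) the catches give way, snap out over it, and it lies flat on the shoulders. A corner not clicked stands 6 mm or more high.
- module_red: fixed dark battery module 130 x 84 x 40 mm, a red bar on the top of each end plate. Origin: centre of its underside; x along its length, z up. On it four white snap standoffs at (+-40, +-22) mm: a 16 mm wide shoulder up to 52 mm above that origin, on it a pin 10 mm across, its tapered tip at 73 mm, with a sprung catch on the pin's side that faces the module's end.
- seat_red (a point): where the underside centre of the red board lies when home on module_red: 52 mm above its origin, axes as the module's. Set over the pins, a board first rests on the catches 8 to 13 mm higher; pressed in the middle (10 to 20 N) the catches give way, snap out over it, and it lies flat on the shoulders. A corner not clicked stands 6 mm or more high.
- module_pink: fixed dark battery module 130 x 84 x 40 mm, a pink bar on the top of each end plate. Origin: centre of its underside; x along its length, z up. On it four white snap standoffs at (+-40, +-22) mm: a 16 mm wide shoulder up to 52 mm above that origin, on it a pin 10 mm across, its tapered tip at 73 mm, with a sprung catch on the pin's side that faces the module's end.
- seat_pink (a point): where the underside centre of the pink board lies when home on module_pink: 52 mm above its origin, axes as the module's. Set over the pins, a board first rests on the catches 8 to 13 mm higher; pressed in the middle (10 to 20 N) the catches give way, snap out over it, and it lies flat on the shoulders. A corner not clicked stands 6 mm or more high.
- isolator_turn (a joint): angle of the isolator knob, rad: 0 = live (black-marked end of the bar at the green dot), 1.047 = service (at the orange dot), 60 degrees clockwise seen from above. Starts at 0, stops at both ends. Turns only while pressed down 7 mm or more; let go within about 0.06 rad of an end it springs up and locks, in between it stays down
- isolator_press (a joint): how far the isolator knob is pressed down, m: 0 = up, 0.009 = fully down. The spring takes 3 N at the start and 7.5 N at the bottom
- knob_grip (a point): centre of the white grip bar of the isolator knob, on its turning axis; turns and sinks with the knob. The bar is 56 mm along its x, 14 mm wide along y (pinch across this) and 26 mm tall (13 mm above and below this point), on a black disc 62 mm across whose top is 13 mm below this point
- isolator: fixed grey isolator box 100 x 100 x 30 mm that carries the knob in its middle; bar centre 63 mm above its underside. Origin: centre of its underside, on the mat
- meter: teal multimeter 110 x 62 x 28 mm lying on the mat near the robot, loose, 0.4 kg; bystander. Origin: centre of its underside
- screwdriver: screwdriver 180 mm long, lying on the mat near the robot; bystander

How it is judged:
On the way, in this order (a step that is already met when the one before it is completed fails the run):
1. the isolator knob is pressed and turned to service and has sprung up (value of joint isolator_turn above 0.92 rad and value of joint isolator_press below 0.002 m), for 0.2 s.
2. with the isolator at service, every board lies home on the module of its colour (all of step 1 and horizontal distance between board_blue and seat_blue below 0.005 m and z of board_blue in the frame of seat_blue between -0.003 and 0.0025 m and angle between the x axis of board_blue and the x axis of seat_blue, either way round below 0.08 rad and angle between each of board_blue, board_yellow, board_red, board_pink's own z axis and vertical below 0.025 rad and horizontal distance between board_yellow and seat_yellow below 0.005 m and z of board_yellow in the frame of seat_yellow between -0.003 and 0.0025 m and angle between the x axis of board_yellow and the x axis of seat_yellow, either way round below 0.08 rad and horizontal distance between board_red and seat_red below 0.005 m and z of board_red in the frame of seat_red between -0.003 and 0.0025 m and angle between the x axis of board_red and the x axis of seat_red, either way round below 0.08 rad and horizontal distance between board_pink and seat_pink below 0.005 m and z of board_pink in the frame of seat_pink between -0.003 and 0.0025 m and angle between the x axis of board_pink and the x axis of seat_pink, either way round below 0.08 rad), for 0.2 s.
3. the isolator knob is pressed and turned back to live and has sprung up (value of joint isolator_turn below 0.12 rad and value of joint isolator_press below 0.002 m), for 0.2 s.
At the end, for the whole second after the job is handed in: Every board present lies at rest, clicked home on the module of its colour (within 5 mm sideways, 2.5 mm of the shoulders' height, 0.08 rad of the module's length either way round, tilt under 0.025 rad), and the isolator knob is back at live (under 0.12 rad) and sprung up (under 2 mm) (all of step 3 and horizontal distance between board_blue and seat_blue below 0.005 m and z of board_blue in the frame of seat_blue between -0.003 and 0.0025 m and angle between the x axis of board_blue and the x axis of seat_blue, either way round below 0.08 rad and angle between each of board_blue, board_yellow, board_red, board_pink's own z axis and vertical below 0.025 rad and horizontal distance between board_yellow and seat_yellow below 0.005 m and z of board_yellow in the frame of seat_yellow between -0.003 and 0.0025 m and angle between the x axis of board_yellow and the x axis of seat_yellow, either way round below 0.08 rad and horizontal distance between board_red and seat_red below 0.005 m and z of board_red in the frame of seat_red between -0.003 and 0.0025 m and angle between the x axis of board_red and the x axis of seat_red, either way round below 0.08 rad and horizontal distance between board_pink and seat_pink below 0.005 m and z of board_pink in the frame of seat_pink between -0.003 and 0.0025 m and angle between the x axis of board_pink and the x axis of seat_pink, either way round below 0.08 rad and linear speed of each of board_blue, board_yellow, board_red, board_pink below 0.02 m/s); the robot touches nothing.
It fails at once if a board is touched by the fingers while the isolator is not at service ((contact force between the fingers and board_blue above 1 N or contact force between the fingers and board_yellow above 1 N or contact force between the fingers and board_red above 1 N or contact force between the fingers and board_pink above 1 N) and value of joint isolator_turn below 0.85 rad).
It fails at once if the meter or the screwdriver is shifted by more than 40 mm (distance of any of meter, screwdriver from where it was at the start of the episode above 0.04 m).
Of board_blue, board_yellow, board_red, board_pink only 3 to 4 are there at a start; the rules pass over those that are not, and their reading is None.
At some moment in a run one of board_blue, board_yellow, board_red, board_pink may be knocked a few centimetres aside while the robot is not near it.
Once in a run the grip may slacken for a moment while it holds something.
It also fails if it takes over 208 s, if anything falls off the work surface, if the arm or the gripper's body presses on something with over 40 N, if the wrist force passes 120 N, or if a joint passes its speed limit or range.

## Working session

There is one attempt and no reset: what is moved stays moved. The work goes in short steps, each a Python script; the robot and the scene stay as the last script left them, time stands still between calls to the robot, and variables do not carry over. Pictures are saved under pics/ and viewed, and the job is handed in when it is done.

```bash
ls; mkdir -p pics; python3 - <<'E'
from cell import bot
import cv2
for n in ["scene","side","wrist"]:
    im=bot.camera(n); cv2.imwrite(f"pics/{n}0.png",im[:,:,::-1])
    c=bot.calibration(n); print(n,{k:v.round(4).tolist() for k,v in c.items() if hasattr(v,'round')})
print(bot.read_clock(),bot.read_position(),bot.read_tool_rot())
E
```

```text
pics
scene {'mtx': [[493.0137, 0.0, 317.0263], [0.0, 493.0137, 202.339], [0.0, 0.0, 1.0]], 'extrinsics': [[0.4486, 0.8937, 0.0003, -0.2427], [0.5165, -0.259, -0.8161, -0.1947], [-0.7293, 0.3663, -0.5778, 1.4855], [0.0, 0.0, 0.0, 1.0]]}
side {'mtx': [[492.6682, 0.0, 324.8884], [0.0, 492.6682, 198.2763], [0.0, 0.0, 1.0]], 'extrinsics': [[-0.7815, -0.6236, 0.0199, 0.3822], [-0.388, 0.4607, -0.7983, 0.2474], [0.4887, -0.6315, -0.602, 1.1151], [0.0, 0.0, 0.0, 1.0]]}
wrist {'mtx': [[299.8612, 0.0, 314.5097], [0.0, 299.8612, 196.5674], [0.0, 0.0, 1.0]], 'hand_eye': [[1.0, -0.0003, -0.0003, -0.0], [0.0002, -0.3039, 0.9527, -0.1424], [-0.0004, -0.9527, -0.3039, 0.0777], [0.0, 0.0, 0.0, 1.0]]}
0.15 [ 0.16812463 -0.52321647  0.23069293] [ 0.57169104 -0.5710314   0.41691648 -0.41626092]
```

View pics/scene0.png

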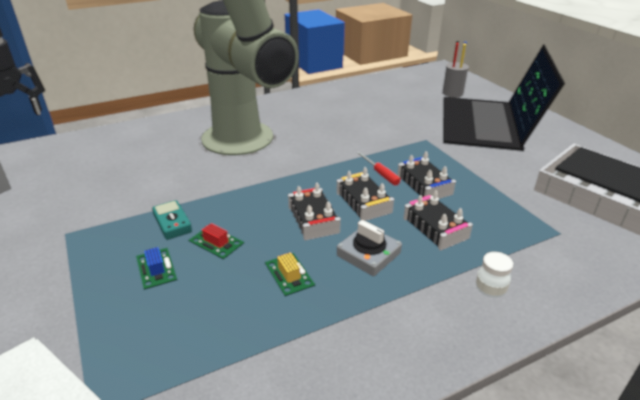

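View pics/side0.png

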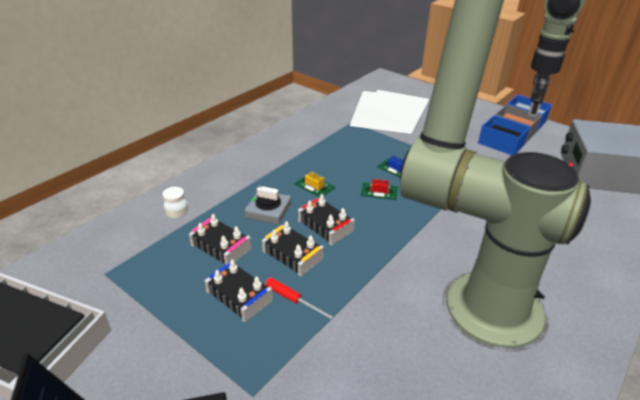

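View pics/wrist0.png

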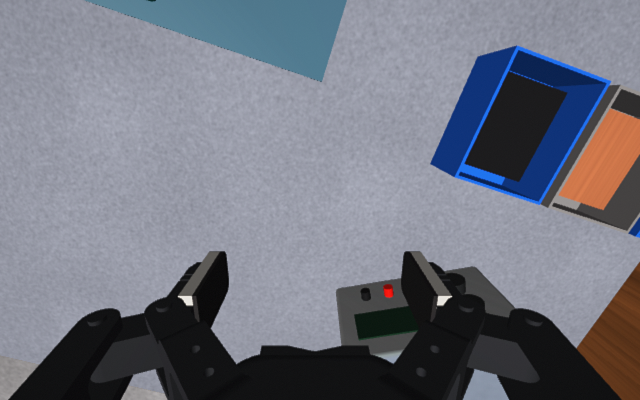

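```bash
cat > h.py <<'E'
from cell import bot
import numpy as np, cv2
from scipy.spatial.transform import Rotation as R
def q2R(q): return R.from_quat([q[1],q[2],q[3],q[0]])
def down(yaw):
    """tool y down; tool x (jaw dir) at world angle yaw"""
    x=np.array([np.cos(yaw),np.sin(yaw),0]); y=np.array([0,0,-1.]); z=np.cross(x,y)
    q=R.from_matrix(np.array([x,y,z]).T).as_quat(); return [q[3],q[0],q[1],q[2]]
def campose(name,pose=None):
    c=bot.calibration(name)
    if name!="wrist":
        E=np.linalg.inv(c["extrinsics"])
    else:
        p,q=pose; T=np.eye(4); T[:3,:3]=q2R(q).as_matrix(); T[:3,3]=p; E=T@c["hand_eye"]
    return c["mtx"],E
def ray(name,px,z,pose=None):
    """intersect pixel rays with height z"""
    K,E=campose(name,pose); px=np.atleast_2d(px).astype(float)
    d=np.c_[(px[:,0]-K[0,2])/K[0,0],(px[:,1]-K[1,2])/K[1,1],np.ones(len(px))]@E[:3,:3].T
    o=E[:3,3]; t=(z-o[2])/d[:,2]; return o+d*t[:,None]
def proj(name,P,pose=None):
    K,E=campose(name,pose); W=np.linalg.inv(E); P=np.atleast_2d(P); c=P@W[:3,:3].T+W[:3,3]
    return np.c_[c[:,0]/c[:,2]*K[0,0]+K[0,2],c[:,1]/c[:,2]*K[1,1]+K[1,2]]
def shot(fn=None):
    pose=(np.array(bot.read_position()),np.array(bot.read_tool_rot())); im=bot.camera("wrist")
    if fn: cv2.imwrite(f"pics/{fn}.png",im[:,:,::-1])
    return im,pose
E
python3 - <<'E'
from h import *
Z=dict(board=.02,module=.035,isolator=.045,meter=.016,screwdriver=.012)
for t in ["board_blue","board_yellow","board_red","board_pink","module_blue","module_yellow","module_red","module_pink","isolator","meter","screwdriver"]:
    for cam in ["scene","side"]:
        for r in bot.search_frame(cam,t)[:2]:
            b=r["bbox"]; c=[b[0]+b[2]/2,b[1]+b[3]/2]
            print(t,cam,round(r["confidence"],2),np.round(b),ray(cam,c,Z[t.split('_')[0]])[0,:2].round(3))
print(bot.read_clock(), q2R(bot.read_tool_rot()).as_matrix().round(2))
E
```

```text
board_blue scene 0.78 [138. 250.  40.  42.] [ 0.506 -0.336]
board_blue scene 0.34 [154. 202.  40.  38.] [ 0.354 -0.27 ]
board_blue side 0.8 [378. 158.  23.  20.] [ 0.477 -0.307]
board_blue side 0.64 [301. 196.  54.  48.] [0.467 0.017]
board_yellow scene 0.69 [263. 254.  53.  43.] [ 0.633 -0.107]
board_yellow scene 0.49 [356. 225.  29.  26.] [0.607 0.095]
board_yellow side 0.9 [294. 176.  41.  26.] [ 0.584 -0.069]
board_yellow side 0.36 [264. 278.  52.  31.] [0.369 0.277]
board_red scene 0.59 [192. 223.  50.  37.] [ 0.467 -0.204]
board_red scene 0.53 [289. 188.  52.  54.] [0.478 0.026]
board_red side 0.78 [359. 179.  38.  25.] [ 0.435 -0.18 ]
board_red side 0.35 [260. 188.  20.  21.] [0.651 0.045]
board_pink scene 0.58 [357. 223.  32.  28.] [0.605 0.104]
module_blue scene 0.71 [398. 151.  62.  45.] [0.47  0.354]
module_blue side 0.59 [206. 262.  66.  58.] [0.454 0.35 ]
module_yellow scene 0.8 [334. 168.  62.  52.] [0.475 0.162]
module_yellow scene 0.43 [340. 224.  62.  52.] [0.653 0.067]
module_yellow side 0.81 [263. 223.  61.  54.] [0.448 0.174]
module_red scene 0.68 [288. 188.  51.  52.] [0.491 0.017]
module_red side 0.76 [296. 195.  60.  48.] [0.46  0.033]
module_pink scene 0.79 [406. 194.  66.  58.] [0.644 0.249]
module_pink scene 0.28 [355. 219.  31.  32.] [0.614 0.092]
module_pink side 0.88 [188. 215.  62.  46.] [0.617 0.262]
module_pink side 0.15 [265. 222.  58.  53.] [0.449 0.172]
isolator scene 0.88 [339. 223.  64.  54.] [0.664 0.062]
isolator scene 0.18 [188. 223.  56.  36.] [ 0.496 -0.212]
isolator side 0.82 [246. 187.  45.  36.] [0.61  0.094]
meter scene 0.93 [154. 200.  37.  42.] [ 0.346 -0.271]
screwdriver scene 0.76 [363. 156.  38.  30.] [0.374 0.277]
screwdriver scene 0.72 [260. 254.  58.  43.] [ 0.627 -0.105]
screwdriver side 0.8 [268. 279.  33.  26.] [0.388 0.274]
1.25 [[ 0.31 -0.    0.95]
 [-0.95 -0.    0.31]
 [ 0.   -1.   -0.  ]]
```

```bash
python3 - <<'E'
from h import *
bot.move_pose([0.46,0.09,0.24],down(-np.pi/2)); print(bot.read_clock(),bot.read_joint_positions())
shot("w1")
bot.move_pose([0.62,0.08,0.19],down(-np.pi/2)); im,p=shot("w2"); print(p,bot.read_clock(),bot.read_joint_positions())
E
```

```text
5.0167 [ 3.51376358e-02  1.69548854e-01 -3.78356827e-01  1.02289041e+00
 -9.70568918e-05 -3.10597917e+00]
(array([0.61886985, 0.079984  , 0.18972259]), array([ 0.49949831, -0.50045377,  0.50054441, -0.49950252])) 5.825 [ 1.05625606e-02  4.90864953e-01 -4.70788389e-02  1.03382202e+00
  8.96857524e-05 -3.13121674e+00]
```

View pics/w1.png

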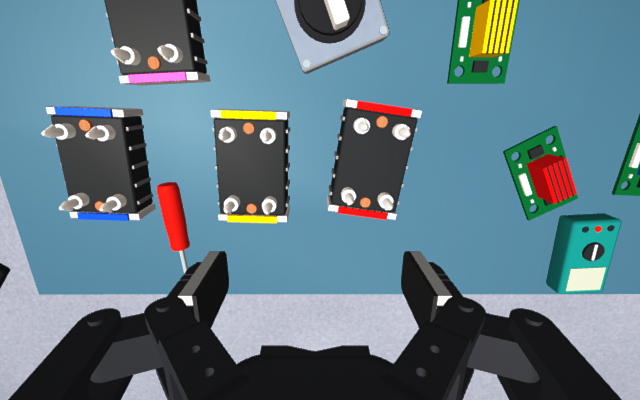

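View pics/w2.png

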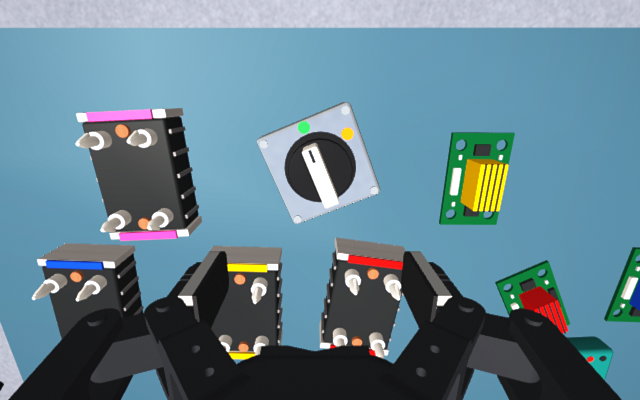

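```bash
python3 - <<'E'
import cv2
im=cv2.imread("pics/w2.png")[90:240,240:400]
cv2.imwrite("pics/w2c.png",cv2.resize(im,None,fx=4,fy=4,interpolation=cv2.INTER_CUBIC))
E
```

```text
(no output)
```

View pics/w2c.png

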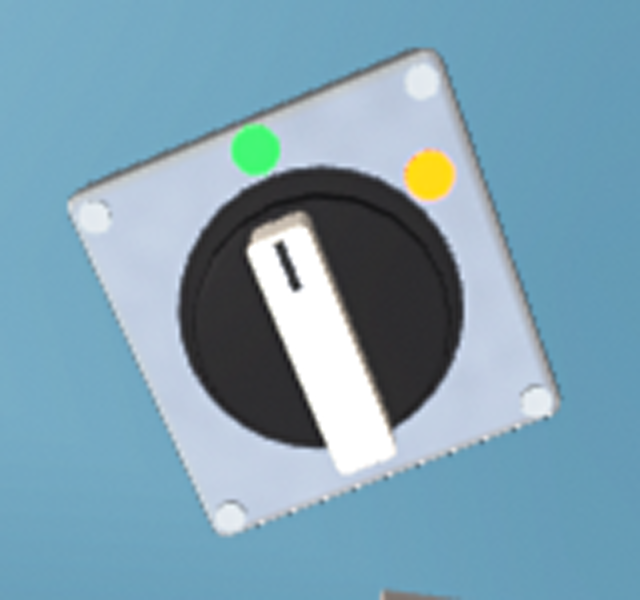

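```bash
python3 - <<'E'
from h import *
pose=(np.array([0.61886985, 0.079984  , 0.18972259]), np.array([ 0.49949831, -0.50045377,  0.50054441, -0.49950252]))
o=np.array([240,90])
bar=np.array([(248,245),(308,222),(395,455),(342,475)])/4+o
scr=np.array([(94,216),(421,82),(537,402),(230,518)])/4+o
B=ray("wrist",bar,.078,pose); S=ray("wrist",scr,.033,pose)
print(B.round(4),B.mean(0)); print(S.round(4),S.mean(0))
d=B[0]+B[1]-B[2]-B[3]; print("yaw bar",np.arctan2(d[1],d[0]),np.linalg.norm(d)/2, np.linalg.norm(B[0]-B[1]))
for i in range(4): 
    e=S[i]-S[(i+1)%4]; print(np.linalg.norm(e),np.degrees(np.arctan2(e[1],e[0])))
E
```

```text
[[0.6556 0.0907 0.078 ]
 [0.6605 0.078  0.078 ]
 [0.6084 0.0584 0.078 ]
 [0.6037 0.0702 0.078 ]] [0.63204075 0.07429899 0.078     ]
[[0.6555 0.1306 0.033 ]
 [0.6874 0.0506 0.033 ]
 [0.6074 0.0179 0.033 ]
 [0.5749 0.0984 0.033 ]] [0.63129749 0.07438412 0.033     ]
yaw bar 0.3682040395313547 0.05570086901370034 0.013609748466975106
0.0861780729564537 111.7247194297406
0.08645623511740735 22.182629079249704
0.08673084824608851 -68.0270328487699
0.086829366336239 -158.18356415025247
```

```bash
cat > knob.py <<'E'
from h import *
C=np.array([0.632,0.0743])
def turn(yaw,dj,zf=0.057):
    q=down(yaw)
    bot.move_pose([*C,0.15],q)
    bot.set_gripper(0.6,40)
    bot.move_linear([*C,zf],speed=0.1)
    bot.set_gripper(0.0,40); print("w",bot.read_gripper_width(),bot.read_ft_force())
    p=np.array(bot.read_position())
    r=bot.move_linear([*C,p[2]-0.0095],speed=0.03,until_force=15); print("press",r,bot.read_position(),bot.read_ft_force())
    j=np.array(bot.read_joint_positions()); 
    for f in np.linspace(0,1,4)[1:]:
        k=j.copy(); k[5]+=dj*f; bot.goto_joints(k)
    print("turned",bot.read_moment(),bot.read_ft_force())
    p2=np.array(bot.read_position()); bot.move_linear([p2[0],p2[1],p[2]+0.001],speed=0.03)
    bot.wait(0.2)
    bot.set_gripper(0.6); print(bot.read_ft_force())
    bot.move_linear([p2[0],p2[1],0.15],speed=0.2); print(bot.read_clock())
E
python3 - <<'E'
from knob import *
turn(0.368+np.pi/2,1.055)
bot.move_pose([0.70,0.08,0.22],down(np.pi/2)); shot("w3")
E
```

```text
w 0.15316753688237522 [-0.08895751  0.85865323  2.21642145]
press True [0.6324011  0.07466671 0.04883457] [-1.73200698  0.38208383  6.50394392]
turned [0.0668866  0.4200517  0.35312641] [-1.20325184  1.08920936  6.43122111]
[-0.62719376 -0.14828867  0.43937746]
13.5167
```

View pics/w3.png

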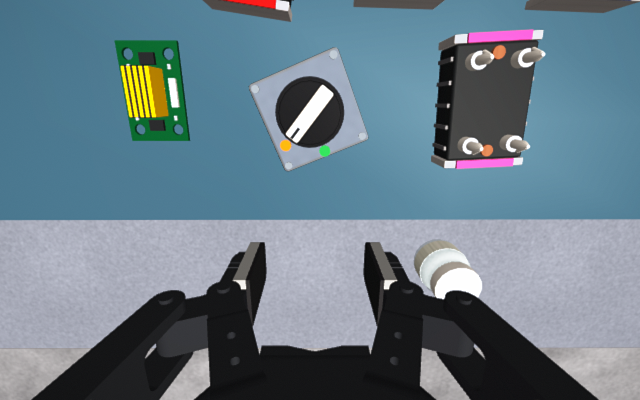

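```bash
python3 - <<'E'
from h import *
im=cv2.imread("pics/w3.png")[30:180,240:400]
cv2.imwrite("pics/w3c.png",cv2.resize(im,None,fx=4,fy=4,interpolation=cv2.INTER_CUBIC))
print(bot.read_position())
E
```

```text
[0.69846895 0.07996023 0.21755768]
```

View pics/w3c.png

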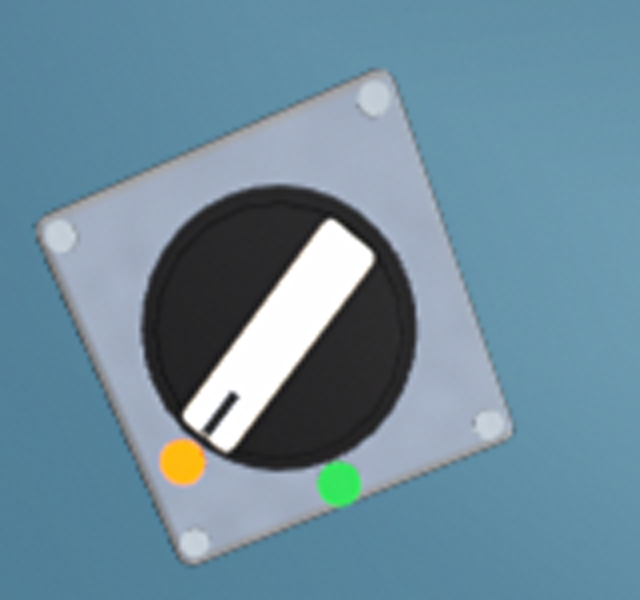

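```bash
python3 - <<'E'
from h import *
pose=(np.array(bot.read_position()),np.array(bot.read_tool_rot()))
o=np.array([240,30])
bar=np.array([(332,217),(376,257),(228,455),(182,416)])/4+o
scr=np.array([(60,236),(374,98),(490,425),(194,543)])/4+o
for z in(.078,.069):
  B=ray("wrist",bar,z,pose);print(z,B.mean(0).round(4),np.linalg.norm(B[0]+B[1]-B[2]-B[3])/2); 
d=B[2]+B[3]-B[0]-B[1]; print("yaw",np.arctan2(d[1],d[0]))
print(ray("wrist",scr,.033,pose).mean(0))
E
```

```text
0.078 [0.6318 0.0755 0.078 ] 0.0552435141437584
0.069 [0.6321 0.0754 0.069 ] 0.05700491702940667
yaw -0.6657621437518577
[0.63186146 0.07522562 0.033     ]
```

```bash
cat >> h.py <<'E'
def over(c,yaw=np.pi/2,z=0.17,fn=None):
    """camera straight above c"""
    off=0.078*np.array([-np.sin(yaw),np.cos(yaw)])
    bot.move_pose([*(np.array(c)-off),z],down(yaw)); bot.wait(0.15); return shot(fn)
def roi_mask(shape,c,pose,r,z=0.06):
    p=proj("wrist",[[c[0],c[1],z]],pose)[0]; q=proj("wrist",[[c[0]+r,c[1],z]],pose)[0]
    m=np.zeros(shape[:2],np.uint8); cv2.circle(m,tuple(int(v) for v in p),int(np.linalg.norm(q-p)),255,-1); return m
HUE=dict(red=[(0,7),(173,180)],yellow=[(18,34)],blue=[(105,122)],pink=[(140,168)])
def colmask(im,col):
    h=cv2.cvtColor(im,cv2.COLOR_RGB2HSV); m=np.zeros(h.shape[:2],np.uint8)
    for a,b in HUE[col]: m|=cv2.inRange(h,(a,150,90),(b,255,255))
    return m
def blobs(m,amin):
    n,l,s,c=cv2.connectedComponentsWithStats(m); return sorted([(s[i,4],c[i]) for i in range(1,n) if s[i,4]>=amin],key=lambda t:-t[0])
E
python3 - <<'E'
from h import *
for n,c in dict(red=(.475,.025),yellow=(.46,.168),blue=(.462,.352)).items():
    over(c,fn="m_"+n); print(n,bot.read_position(),bot.read_clock(),bot.read_joint_positions()[5])
    np.save(f"m_{n}.npy",np.r_[bot.read_position(),bot.read_tool_rot()])
for n,c in dict(yellow=(.608,-.088)).items():
    over(c,fn="b_"+n); np.save(f"b_{n}.npy",np.r_[bot.read_position(),bot.read_tool_rot()])
a=np.hstack([cv2.imread(f"pics/m_{n}.png")[:240,120:520] for n in("red","yellow")]);b=np.hstack([cv2.imread(f"pics/{n}.png")[:240,120:520] for n in("m_blue","b_yellow")])
cv2.imwrite("pics/mm.png",np.vstack([a,b]))
E
```

```text
red [0.55440008 0.02517579 0.17027857] 15.1583 -0.08797176911740315
yellow [0.53844218 0.16689648 0.16997231] 15.9917 0.17163165445784329
blue [0.54060035 0.35014474 0.17025872] 16.9583 0.4629571070106068
```

View pics/mm.png

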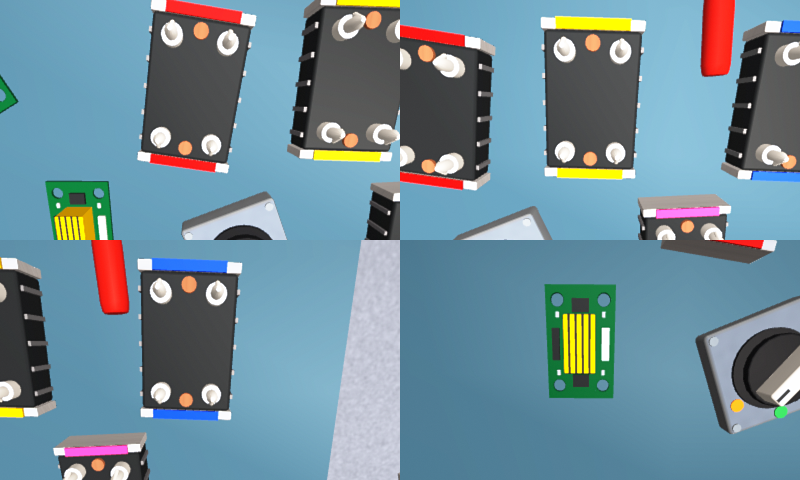

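```bash
cat > meas.py <<'E'
from h import *
from scipy.optimize import minimize
PX=np.array([(40,22),(40,-22),(-40,22),(-40,-22)])/1000
def standoff_pts():
    t=np.linspace(0,2*np.pi,20,endpoint=False); P=[]
    for r,z in((.008,.042),(.008,.054)): P.append(np.c_[r*np.cos(t),r*np.sin(t),0*t+z])
    Q=[np.c_[.005*np.cos(t),.005*np.sin(t),0*t+z] for z in(.054,.066)]+[np.array([[0,0,.075]])]
    return np.vstack(P),np.vstack(Q)
def module(im,pose,c0,col):
    roi=roi_mask(im.shape,c0,pose,.085,.05)
    h=cv2.cvtColor(im,cv2.COLOR_RGB2HSV); W=cv2.inRange(h,(0,0,140),(180,60,255))&roi
    # bars
    bb=blobs(colmask(im,col)&roi,60)[:2]
    b=ray("wrist",[t[1] for t in bb],.043,pose); bc=b.mean(0)[:2]; d=b[0]-b[1]; by=np.arctan2(d[1],d[0])
    if np.cos(by)<0: by+=np.pi
    by=(by+np.pi)%(2*np.pi)-np.pi
    P,Q=standoff_pts()
    Kp=cv2.dilate
    def render(x):
        m=np.zeros((im.shape[0]*4,im.shape[1]*4),np.uint8)
        r=R.from_euler('z',x[2]).as_matrix()
        for s in PX:
            for G in(P,Q):
                g=(G+[*s,0])@r.T+[x[0],x[1],0]; p=proj("wrist",g,pose)*4+1.5
                cv2.fillConvexPoly(m,cv2.convexHull(p.astype(np.float32)).round().astype(np.int32),255)
        return cv2.resize(m,None,fx=.25,fy=.25,interpolation=cv2.INTER_AREA)
    # restrict white to the area close to the standoffs
    near=cv2.dilate(render([*bc,by]),np.ones((9,9)))>0
    Wf=cv2.GaussianBlur(np.where(near,W,0).astype(np.uint8),(5,5),0).astype(float)
    def cost(x): 
        x=np.asarray(x); m=cv2.GaussianBlur(render([x[0]/1e3,x[1]/1e3,x[2]/100]),(5,5),0); return ((m-Wf)**2).sum()/1e5
    s=[bc[0]*1e3,bc[1]*1e3,by*100]
    o=minimize(cost,s,method="Nelder-Mead",options=dict(initial_simplex=np.array([s,[s[0]+2,s[1],s[2]],[s[0],s[1]+2,s[2]],[s[0],s[1],s[2]+2]]),xatol=.02,fatol=.01))
    return np.array([o.x[0]/1e3,o.x[1]/1e3,o.x[2]/100]),np.array([*bc,by]),np.linalg.norm(d),cost(s),o.fun,render([o.x[0]/1e3,o.x[1]/1e3,o.x[2]/100])
def board(im,pose,c0,col,r=.12):
    m=colmask(im,col)&roi_mask(im.shape,c0,pose,r,.03)
    m=cv2.morphologyEx(m,cv2.MORPH_CLOSE,np.ones((5,5)))
    ct=max(cv2.findContours(m,cv2.RETR_EXTERNAL,cv2.CHAIN_APPROX_NONE)[0],key=cv2.contourArea)
    w=ray("wrist",ct[:,0,:],.036,pose)[:,:2]
    (c,s,a)=cv2.minAreaRect((w*1e3).astype(np.float32)); a=np.radians(a)
    if s[0]<s[1]: a+=np.pi/2; s=s[::-1]
    M=cv2.moments((w*1e4).astype(np.float32).reshape(-1,1,2)); 
    a=(a+np.pi/2)%np.pi-np.pi/2
    return np.array([c[0]/1e3,c[1]/1e3,a]),s
E
python3 - <<'E'
from meas import *
for n,c in dict(red=(.475,.025),yellow=(.46,.168),blue=(.462,.352)).items():
    a=np.load(f"m_{n}.npy"); pose=(a[:3],a[3:]); im=cv2.imread(f"pics/m_{n}.png")[:,:,::-1].copy()
    r=module(im,pose,c,n); print(n,*[np.round(v,4) for v in r[:5]])
    o=im[:,:,::-1].copy(); e=cv2.Canny(r[5],100,200); o=cv2.resize(o[:200,220:420],None,fx=3,fy=3); o[cv2.resize(e[:200,220:420],None,fx=3,fy=3,interpolation=cv2.INTER_NEAREST)>0]=(0,255,0); cv2.imwrite(f"pics/fit_{n}.png",o)
a=np.load("b_yellow.npy"); print(board(cv2.imread("pics/b_yellow.png")[:,:,::-1].copy(),(a[:3],a[3:]),(.608,-.088),"yellow"))
E
```

```text
red [ 0.4693  0.0234 -0.1461] [ 0.4698  0.0237 -0.156 ] 0.122 39.122 22.0231
yellow [ 0.4625  0.1641 -0.0325] [ 0.4626  0.1641 -0.0289] 0.122 18.8832 17.1903
blue [ 0.4658  0.344  -0.0382] [ 0.466   0.3439 -0.0398] 0.1227 20.7766 19.3351
(array([ 0.61099005, -0.10053326,  0.00137572]), (49.66102600097656, 28.46476936340332))
```

```bash
python3 -c "
import cv2,numpy as np
cv2.imwrite('pics/fits.png',np.hstack([cv2.resize(cv2.imread(f'pics/fit_{n}.png')[:560],(400,373)) for n in('red','blue')]))"
```

```text
(no output)
```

View pics/fits.png

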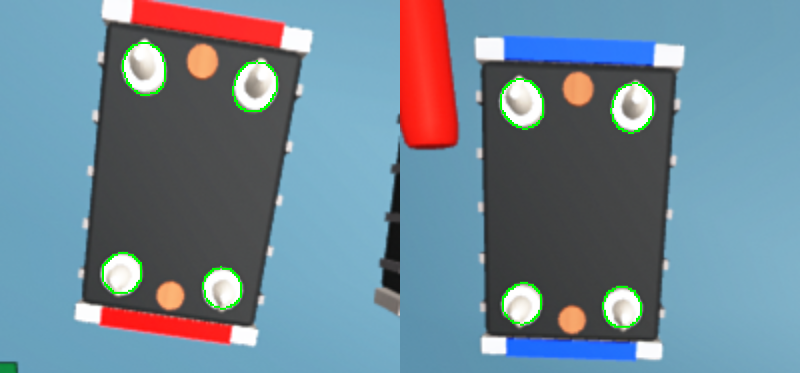

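```bash
cat > fit.py <<'E'
from meas import *
MOD=dict(red=(.4693,.0231,-.150),yellow=(.4625,.1638,-.031),blue=(.4658,.3437,-.039))
def pick(c,a,zg=0.010):
    q=down(a+np.pi/2); bot.set_gripper(0.6,80)
    bot.move_pose([c[0],c[1],0.12],q); bot.move_linear([c[0],c[1],zg],speed=0.12)
    bot.set_gripper(0.0,80); print("grip w",bot.read_gripper_width(),bot.read_position(),bot.read_ft_force())
    p=np.array(bot.read_position()); bot.move_linear([p[0],p[1],0.14],speed=0.15)
    print("lifted w",bot.read_gripper_width(),bot.read_ft_force())
    return p[2]
def place(col,zg):
    m=MOD[col]; q=down(m[2]+np.pi/2); bot.move_pose([m[0],m[1],0.15],q)
    print("w",bot.read_gripper_width(),"t",bot.read_clock())
E
python3 - <<'E'
from fit import *
im,p=over((.611,-.1005),fn="b_y2"); b,s=board(im,p,(.611,-.1005),"yellow"); print(b,s)
assert abs(s[0]-50)<3 and abs(s[1]-28)<3
z=pick(b[:2]-[0,.0002],b[2]); print("zg",z); place("yellow",z); shot("h_y"); print(bot.read_position())
E
```

```text
[ 0.6112298  -0.10040117  0.01027104] (49.61337661743164, 27.937129974365234)
grip w 0.3132576140051836 [ 0.61215838 -0.10086514  0.01123269] [-1.46400802  1.00676856  6.20570688]
lifted w 0.308169272022549 [-0.71702085  0.46033049 -1.53578827]
zg 0.01123269096896156
w 0.3101025422876284 t 23.5583
[0.46367134 0.16303431 0.14999119]
```

View pics/h_y.png

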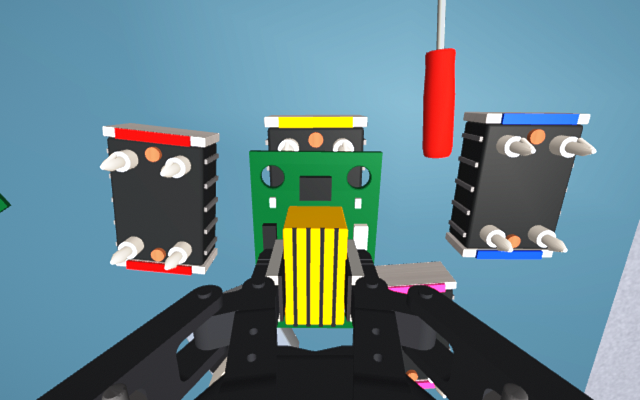

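```bash
cat >> fit.py <<'E'
def settle(target,tol=4e-4):
    """servo the read TCP onto target by command offset; returns offset"""
    t=np.array(target,float); off=np.zeros(3)
    for i in range(4):
        bot.wait(0.15); e=t-np.array(bot.read_position())
        if np.linalg.norm(e)<tol: break
        off+=e; bot.move_linear(list(t+off),speed=0.02)
    print("settle",i,np.round(e,5)); return off
def insert(col,zg,ex=0.0,search=True):
    m=MOD[col]; u=np.array([np.cos(m[2]),np.sin(m[2])]); xy=np.array(m[:2])+ex*u
    off=settle([*xy,0.15]); seat=zg+0.052
    xy=xy+off[:2]
    bot.move_linear([*xy,seat+0.027],speed=0.08)
    bot.wait(0.1); print("above",bot.read_position(),bot.read_ft_force())
    r=bot.move_linear([*xy,seat+0.005],speed=0.02,until_force=6)
    p=np.array(bot.read_position()); print("contact",r,"above seat",p[2]-seat,bot.read_ft_force(),bot.read_moment()); return xy,seat,p
E
python3 - <<'E'
from fit import *
print(insert("yellow",0.0112,0.0009)); shot("i_y")
E
```

```text
settle 2 [ 5.e-05 -1.e-04 -2.e-05]
above [0.46402855 0.16394192 0.09080491] [-0.10867495 -0.05398327 -1.60349478]
contact True above seat 0.00872582503705295 [0.79860163 0.11930201 1.24373622] [ 0.06767816 -0.1462527   0.00522872]
(array([0.46340203, 0.16383969]), 0.06319999999999999, array([0.46367849, 0.16387412, 0.07192583]))
```

View pics/i_y.png

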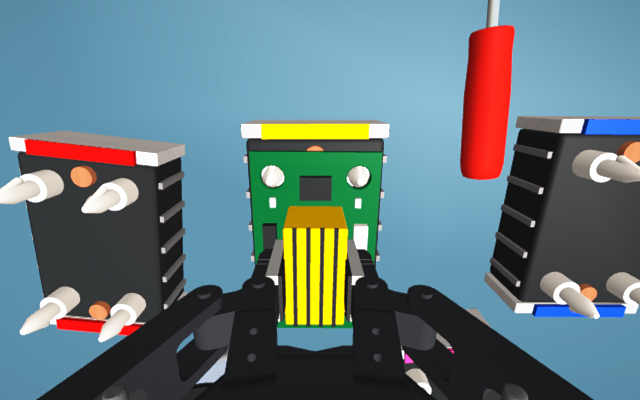

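```bash
cat >> fit.py <<'E'
def press(xy,seat,F=45):
    r=bot.move_linear([*xy,seat-0.002],speed=0.02,until_force=F)
    p=np.array(bot.read_position()); print("press",r,"above seat",p[2]-seat,bot.read_ft_force(),bot.read_moment(),"w",bot.read_gripper_width())
def release():
    bot.set_gripper(0.6); p=np.array(bot.read_position()); bot.move_linear([p[0],p[1],0.17],speed=0.2); print("t",bot.read_clock())
E
python3 - <<'E'
from fit import *
press(np.array([.4634,.16384]),.0632); release()
over(MOD["yellow"][:2],fn="f_y",z=0.2)
bot.camera("scene");cv2.imwrite("pics/s1.png",bot.camera("scene")[:,:,::-1])
cv2.imwrite("pics/f_y2.png",np.hstack([cv2.imread("pics/f_y.png")[:240,150:480],cv2.imread("pics/s1.png")[130:370,100:500]]))
E
```

```text
press False above seat -0.00010232876827639958 [-6.91550802 -1.90273588 25.49896872] [-0.29859048  1.44333366 -0.07206275] w 0.3147528660981723
t 28.1917
```

View pics/f_y2.png

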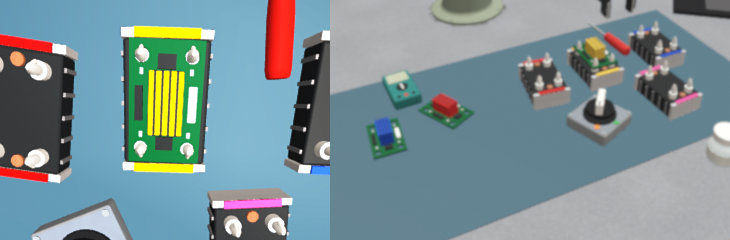

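```bash
cat >> fit.py <<'E'
def tap(col,F=22):
    m=MOD[col]; u=np.array([np.cos(m[2]),np.sin(m[2])]); v=np.array([-u[1],u[0]]); 
    bot.move_pose([m[0],m[1],0.15],down(m[2]+np.pi/2)); bot.set_gripper(0.0)
    for d,f in((0*u,F),(.02*u,6),(-.02*u,6)):
        xy=np.array(m[:2])+d; bot.move_linear([*xy,0.10],speed=0.15); r=bot.move_linear([*xy,0.08],speed=0.02,until_force=f)
        print("tap",r,np.array(bot.read_position())[2],bot.read_ft_force()[2])
    bot.move_linear([*xy,0.15],speed=0.2)
E
python3 - <<'E'
from fit import *
tap("yellow")
over((.46,-.20),fn="b_r",z=.2); np.save("b_r.npy",np.r_[bot.read_position(),bot.read_tool_rot()]); print(bot.read_clock(), bot.read_joint_positions())
E
```

```text
tap True 0.08802068769778848 7.51403020017075
tap True 0.08801216755460524 4.920401264797497
tap True 0.08800166929095127 5.725412006939799
35.175 [-4.82541434e-01  3.91719947e-01 -1.78817726e-01  1.00049827e+00
  1.32219615e-04 -4.84420811e-01]
```

View pics/b_r.png

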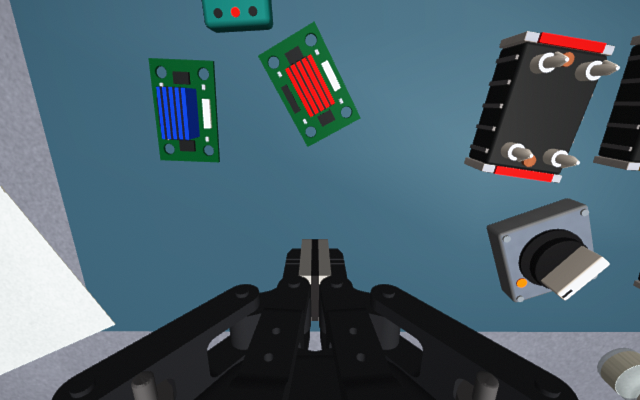

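```bash
cat > one.py <<'E'
import sys
from fit import *
def run(col,c0):
    bot.set_gripper(0.6,80)
    im,p=over(c0,fn="b0_"+col,z=.2); b,s=board(im,p,c0,col); print(b,s)
    im,p=over(b[:2],fn="b1_"+col); b,s=board(im,p,b[:2],col); print(b,s)
    assert abs(s[0]-50)<3 and abs(s[1]-28)<3
    z=pick(b[:2]-[0,.0003],b[2],0.012); tp=np.array(bot.read_position()); 
    return b,z
E
python3 - <<'E'
from one import *
a=np.load("b_r.npy"); im=cv2.imread("pics/b_r.png")[:,:,::-1].copy()
b,s=board(im,(a[:3],a[3:]),(.46,-.2),"red"); print(b,s)
b,z=run("red",b[:2]); place("red",z); shot("h_r")
E
```

```text
[ 0.44660056 -0.20317899  0.48922416] (49.868526458740234, 27.679306030273438)
[ 0.44651651 -0.20305583  0.49577746] (49.58379364013672, 27.403759002685547)
[ 0.44652393 -0.20295293  0.49756698] (49.65699768066406, 27.513206481933594)
grip w 0.3103719159521148 [ 0.44716408 -0.20365774  0.01298262] [-0.88300099  0.79299327  5.12297302]
lifted w 0.30483216610592156 [ 0.46435568 -0.20560869 -1.26058774]
w 0.3083040322811004 t 40.8667
```

View pics/h_r.png

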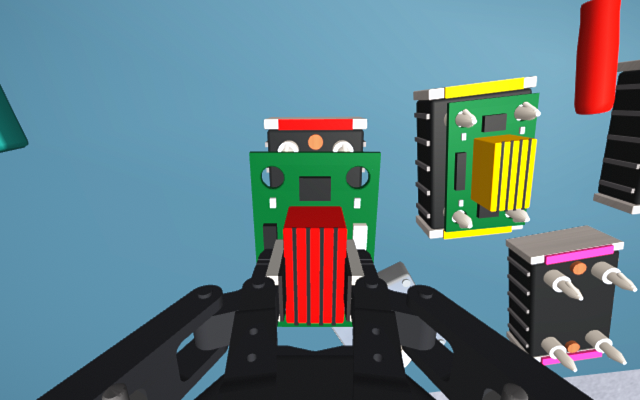

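```bash
python3 - <<'E'
from fit import *
xy,seat,p=insert("red",0.0130,0.0005); shot("i_r")
if p[2]-seat<0.0145:
    press(xy,seat); release(); tap("red")
print(bot.read_clock()); cv2.imwrite("pics/s2.png",bot.camera("scene")[:,:,::-1])
E
```

```text
settle 2 [ 1.e-05 -8.e-05 -0.e+00]
above [0.47033513 0.0230316  0.09256102] [-0.96748219 -0.06557695 -1.15250586]
contact True above seat 0.008891108908712614 [0.62247723 0.07668035 0.97978642] [ 0.03190188 -0.14203361  0.01183349]
press False above seat -0.00011927864922886555 [-7.50035077  0.2792643  25.74906014] [0.06356987 1.45337562 0.01275211] w 0.30890136928832734
t 45.4667
tap True 0.08800282870324727 7.224072373748394
tap True 0.08801363790080914 5.924148563635771
tap True 0.08800370053865675 5.792838509270344
49.8917
```

View pics/s2.png

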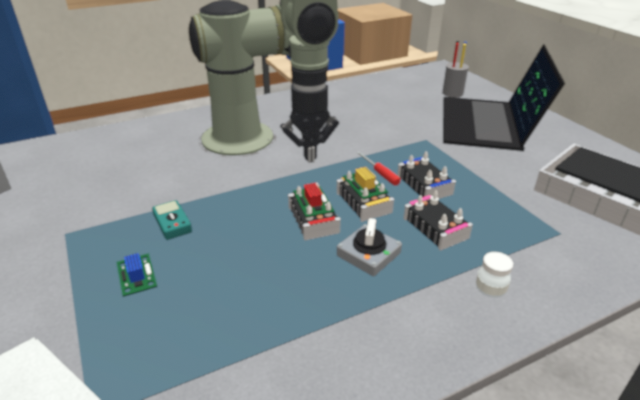

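```bash
python3 - <<'E'
from one import *
c=ray("scene",[136,270],.02)[0,:2]; print(c)
b,z=run("blue",c)
tp=np.array(bot.read_position()); print(tp)
place("blue",z); shot("h_b")
E
```

```text
[ 0.48208645 -0.37512172]
[ 0.47321881 -0.37841422 -0.03711914] (49.71822738647461, 27.688817977905273)
[ 0.47320532 -0.37840741 -0.03920386] (49.66475296020508, 27.698646545410156)
grip w 0.30492174284195767 [ 0.47382495 -0.37941204  0.01323574] [-0.9973689  -0.03801515  6.2124893 ]
lifted w 0.31013921978204306 [-0.60949065  0.53473183 -1.56833444]
[ 0.47322617 -0.37880924  0.1389029 ]
w 0.30915902606171336 t 58.3083
```

View pics/h_b.png

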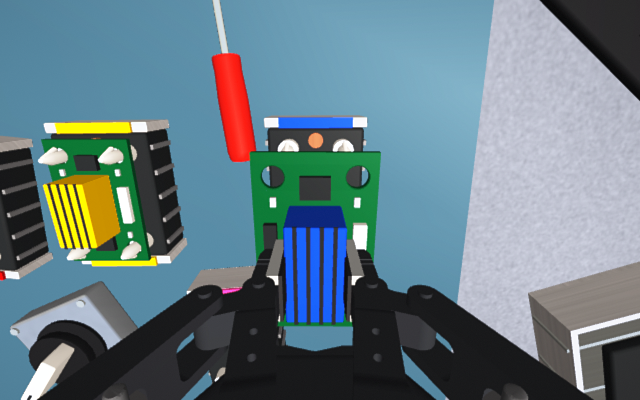

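```bash
python3 - <<'E'
from fit import *
xy,seat,p=insert("blue",0.0131,0.0006); shot("i_b")
if p[2]-seat<0.0145:
    press(xy,seat); release(); tap("blue")
bot.move_pose([.54,.20,.3],down(np.pi/2)); bot.wait(.2); shot("w9"); print(bot.read_clock())
E
```

```text
settle 2 [-0.e+00 -3.e-05 -6.e-05]
above [0.46691823 0.3439707  0.09276071] [-0.46439038 -0.13789203 -0.99264606]
contact True above seat 0.008853863829529796 [0.3412249  1.17605961 1.55973736] [ 0.18402699 -0.07849273  0.03191478]
press False above seat 1.9596872264215914e-05 [-6.57273977 -2.39905181 20.67865797] [-0.64834544  1.18701405 -0.01749652] w 0.3148841888477346
t 62.9
tap True 0.08805259286527979 6.78856706206307
tap True 0.08802867134987526 5.184996243712615
tap True 0.08801612165120809 6.015777247816604
68.5
```

View pics/w9.png

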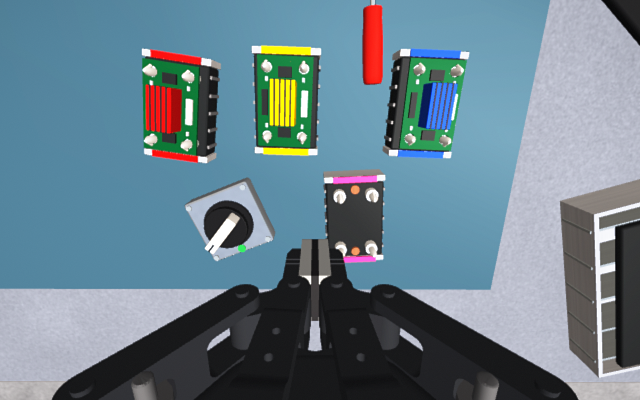

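```bash
python3 - <<'E'
from knob import *
import knob; knob.C=np.array([.632,.0748])
turn(0.368-1.047+np.pi/2,-1.06)
bot.move_pose([0.70,0.08,0.22],down(np.pi/2)); bot.wait(.2); im,p=shot("w10"); np.save("w10.npy",np.r_[p[0],p[1]])
bot.goto_joints([-1.394, 0.326, -0.193, 1.052, 0, 1.437]); 
s=bot.camera("scene"); print(bot.read_clock())
i=cv2.resize(im[30:180,240:400],None,fx=2.5,fy=2.5,interpolation=cv2.INTER_CUBIC)
cv2.imwrite("pics/w10c.png",i[:,:,::-1]); cv2.imwrite("pics/s3.png",s[:,:,::-1])
E
```

```text
w 0.15136199975167708 [-0.38606253  0.23569879  2.51205339]
press True [0.63233846 0.07468999 0.04878263] [-0.91963315 -1.3061767   6.70473296]
turned [ 0.00797064  0.48964005 -0.09085636] [-1.26827751  0.47378382  5.7066722 ]
[ 0.36095161  1.77235536 -0.019198  ]
74.8083
78.4167
```

View pics/w10c.png

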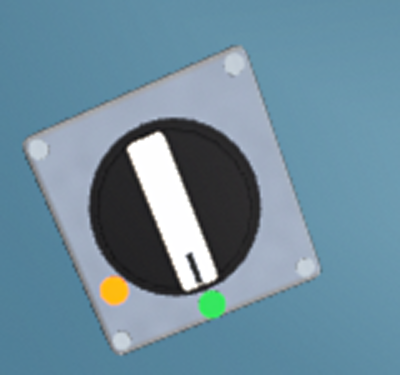

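View pics/s3.png

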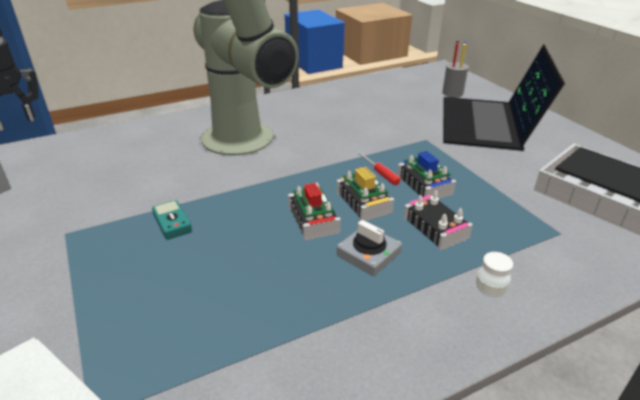

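```bash
python3 - <<'E'
from h import *
a=np.load("w10.npy"); pose=(a[:3],a[3:])
bar=np.array([(127,147),(162,131),(218,280),(184,292)])/2.5+[240,30]
B=ray("wrist",bar,.078,pose); d=B[2]+B[3]-B[0]-B[1]; print(B.mean(0),np.linalg.norm(d)/2,"yaw",np.arctan2(d[1],d[0]),"live=0.368")
bot.move_pose([.632,.0748,.14],down(np.pi/2)); bot.set_gripper(0.0); bot.wait(.2)
bot.move_linear([.632,.0748,.09],speed=.1); bot.wait(.2)
print(bot.move_linear([.632,.0748,.068],speed=.01,until_force=2.0),bot.read_position())
bot.move_linear([.632,.0748,.14],speed=.1); bot.set_gripper(.6)
im,p=shot("w11"); bot.goto_joints([-1.394, 0.326, -0.193, 1.052, 0, 1.437]); bot.wait(.3); cv2.imwrite("pics/s4.png",bot.camera("scene")[:,:,::-1]);print(bot.read_clock())
E
```

```text
[0.63290447 0.07518524 0.078     ] 0.05553882100724215 yaw 0.37420596632895886 live=0.368
True [0.63189171 0.07482461 0.0770207 ]
88.3917
```

View pics/s4.png

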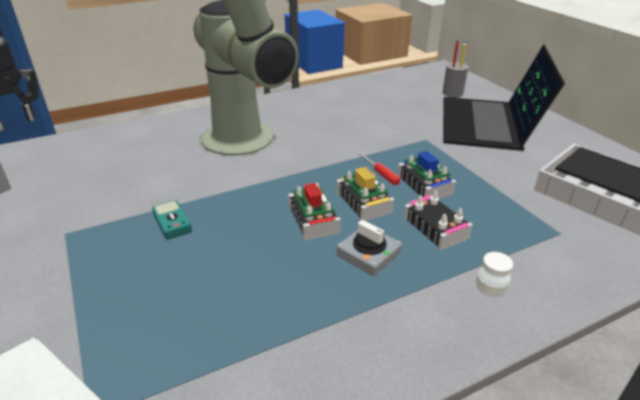

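The bar's top was felt at 77 mm (78 mm expected when up), and its yaw matches live. The last picture shows three boards home, nothing loose left on the mat, and the meter and screwdriver in place.

```bash
python3 -c "
from cell import bot
print(bot.read_ft_force(),bot.read_clock()); bot.close_job()"
```

```text
[ 0.00538964 -1.02684569 -0.39660202] 88.3917
the job is handed in; nothing more can be done
```

The job is handed in at 88 s of the 208 s allowed. I turned the knob to service, snapped the yellow, red and blue boards onto their own modules, and turned the knob back to live. I found no pink board in the scene, side or wrist pictures.

- **Boards:** Tapping each block at its middle and near both ends along its length gave 88.0 to 88.1 mm, against 88 mm when home. I checked level only along the length, not across the width.
- **Disturbance:** The blue board was knocked a few centimetres aside during the run. I located it again before picking it up.
- **Knob:** Its yaw measured 0.374 rad, against 0.368 rad at the start, so it is back at live. A light touch found the bar's top at 77 mm, where fully up is 78 mm, so it has sprung up.
- **Service position:** At service I checked the knob only by picture. It showed a turn of 1.034 rad, and the bar's apparent size fitted the up position.
- **Meter and screwdriver:** They look unmoved in the last scene picture. I did not measure them.

No check failed.

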